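# Slide one converter module out of a packed row and nest it in the test jig

## Task

Four potted converter modules lie packed side by side against the far wall of the parts tray. Rest the fingertips lightly on the pad on top of the short one and slide it out of the row across the tray floor, towards the near wall, until a good finger's width (more than 20 mm) separates it from the row, pressing it on the tray with less than 12 N as you slide it and leaving the three long modules where they lie. Then pick it up, set it gently, fully down and flat among the locating pins of the test jig, let go, and leave everything else on the bench undisturbed.

Things in the scene. Friction and masses are not known exactly. Their poses are not given: they have to be found in the camera images.
- short_center (a point): centre (half-way up) of the short module's shell: black block, 46 mm along x, 40 mm along y, 14 mm thick, 0.1 kg, loose; x points to the tray's far wall. On its lid a flat, tacky, firm pale grey thermal pad stands 1 to 5 mm proud (differs; feel for it). In any of the row's four places, touching neighbours and far wall: only pad and near end are free. A press of 3 to 8 N drags it without slipping
- long_a_center (a point): centre of a long module: the same block and pad but 60 mm along x, 40 mm along y, 14 mm thick, loose; its far end touches the tray's far wall, so its near end stands 14 mm farther out than that of the short one. Must stay where it lies
- long_b_center (a point): centre of a long module: the same block and pad but 60 mm along x, 40 mm along y, 14 mm thick, loose; its far end touches the tray's far wall, so its near end stands 14 mm farther out than that of the short one. Must stay where it lies
- long_c_center (a point): centre of a long module: the same block and pad but 60 mm along x, 40 mm along y, 14 mm thick, loose; its far end touches the tray's far wall, so its near end stands 14 mm farther out than that of the short one. Must stay where it lies
- tray: open parts tray, fixed to the bench; outer 200 mm along its x, 260 mm along its y, walls 20 mm high and 4 mm thick, floor 4 mm thick. Origin on the bench under its centre; +x points to the far wall where the row of four lies (the row is centred across y); the near half is empty
- jig: test jig, fixed; a flat box 150 mm (x) by 130 mm (y), 18 mm high, with a 100 mm square nest plate on it whose top is 22 mm above the bench. Origin on the bench under its centre. Jacks and caps along its far and near edges stand no higher than 32 mm
- nest (a point): centre of the nest, on top of the jig's plate, 22 mm above the bench; axes as the jig's. Eight round-nosed pins, 6 mm thick, 9 mm high, surround a space 48 mm (x) by 42 mm (y) where the short module lies flat (1 mm play each side, its centre 7 mm above this point). Pins at x = +-19 mm beside the long sides and y = +-16.5 mm beside the ends; fingers can pass between them down to the plate
- spool: solder spool, 54 mm diameter, 46 mm high, standing; origin at its foot. Bystander
- flux: small dark bottle, 34 mm diameter, 70 mm high, standing; origin at its foot. Bystander
- cleaner: brass tip-cleaner pot, 72 mm diameter, 55 mm high; origin at its foot. Bystander
- driver: screwdriver lying on the bench, 170 mm long, along its x. Bystander
- pliers: small pliers lying on the bench, 145 mm long, along their x, 14 mm high. Bystander
Mind the look-alikes: they are no part of the job. Leave any pink look-alike of the part that bears short_center alone. What is shaped like the jig but purple is not meant.

How it is judged:
By the outcome, as a careful person would: the job done as asked, in the order asked, and still so for the second after the job is handed in, with the robot touching nothing.
It also fails if it takes over 64 s, if anything falls off the work surface, if the arm or the gripper's body presses on something with over 40 N, if the wrist force passes 120 N, or if a joint passes its speed limit or range.

## Robot

A 7-joint arm with a two-finger parallel gripper is mounted at the origin on the work surface. World frame = base frame: x ahead of the robot, y to its left, z up, the work surface at z = 0. Lengths are in m, angles in rad, forces in N, time in s.
With the tool pointing down it reaches from about 0.425 to 0.925 m from the base axis. Payload 6.8 kg.
Tool frame: the origin (TCP) lies on the mounting face of the last link; the fingertips stand 173 mm ahead of it and the grasp point (between the pads) lies 155 mm ahead of it; z points along the fingers, y is the direction in which the jaws open and shut (so a half turn about z gives the same grasp; the last joint's range is limited). The gripper opens to 85 mm and grips with 20 to 120 N. Pads are 22 mm wide; open, the fingers measure 114 mm over their backs; the gripper's body (76 mm by 85 mm) begins 54 mm behind the grasp point. The pads swing forward as they close: fully open they stand 13 mm farther back than shut.
Start: joints at [-1.366, 0.477, 0.022, 1.555, -0.011, 1.109, -0.083], TCP at [0.208, 0.642, 0.405] pointing down, gripper open.
Joint ranges: [-2.96, 2.96], [-0.34, 2.1], [-1.41, 1.46], [0.24, 2.44], [-1.37, 4.51], [0.17, 1.92], [-2.96, 2.96]. Speed limits (rad/s): [2.39, 2.39, 3.14, 3.14, 3.14, 3.14, 3.14].

## Interface

Orientations are given as a unit quaternion [w, x, y, z].
In Python, from station import sensors, read_camera, bot gives the robot as it stands. The module is installed in compiled form; this text tells all that it offers.
- The arm moves only by the tool play_rows, never from a script. Its argument "commands" is a list of rows, each a list of 4 numbers: the shift along the tool's x, y, z in m, then the turn about the tool's z in degrees. A call has 1 to 20 rows; each row shifts and turns the commanded pose from where the row before left it, along the tool's axes as they then stand; what a row does not reach is not made up. A row lasts 1/10 s, in which the tool goes at most 50 mm and 8.59 degrees, less where a joint would pass 70% of its speed; a pose out of reach is approached as far as the arm can. A call with a gripper value outside its range is refused whole. "claw" is the finger opening in m, from 0 to 0.0854, set as the call begins (left out, the last holds). The fingers move at their own pace and stop on an object; "force" is the grip in N (left out, the last holds). Time passes only in rows, so rows that do not move let the fingers close. It gives the time, the measured TCP pose, the force and the opening at its end, in the units of the state.
- sensors.get_obs(): the state, without advancing time (a new reading comes with each control period).
- read_camera(name): name is "scene" or "top" or "wrist"; returns a dict with "frame" (400x640x3 uint8, blue, green, red), "depth" (400x640 float32, m along the optical axis (not along the pixel's ray), 0 where there is no reading), "fx", "fy", "cx", "cy" (pixels), "distortion" ([k1, k2, p1, p2, k3] as OpenCV has them; the pictures are not rectified), "rvec" (rotation vector, rad) and "tvec" (3), from world to camera coordinates, as OpenCV has them; the wrist camera has in their place "T_tool_cam" (4x4, takes a point from camera to tool coordinates, whose origin is the TCP and whose axes are the flange's). Camera axes: x right, y down, z forward; pixel columns grow to the right and rows downward; lengths in m; the calibration is good to about 2 mm. A picture is of the moment at which its call begins: read the wrist's pose just before it.
- bot.hand_in(): hands the job in, once; it reports no verdict.
The state is a dict: "t": time; "q": joint angles; "joint_vel": joint speeds; "joint_torque": joint torques, N m; "eef_pos": TCP position; "tool_rot": TCP orientation; "contact_force": force on the tool from outside, world axes, zero at the start; "torque": the same for the moment, N m; "gripper_width": opening from 0.0 (shut) to 1.0 (fully open).
Only numpy, scipy, OpenCV 4.12 (cv2) and the standard library are available. Lean on these libraries where they do the work, as an engineer would, in place of code of your own. Each camera call takes 0.05 s, during which the arm holds its last target.

## Working session

There is one attempt and no reset: what is moved stays moved. The work goes in short steps, Python scripts to look and compute and a tool call to move; the robot and the scene stay as the last step left them, time stands still between calls to the robot, and variables do not carry over. Pictures are saved under pics/ and viewed, and the job is handed in when it is done.

Besides the shell and the picture viewer there is one more tool, called as name(argument=value, ...), one argument or row to a line, values as JSON. play_rows: Moves the arm, as the interface text tells. Its arguments: {"type":"object","properties":{"commands":{"type":"array"},"claw":{"type":"number"},"force":{"type":"number"}},"required":["commands"]}

```bash
mkdir -p pics; cat > h.py <<'E'
import numpy as np, cv2
from station import sensors, read_camera, bot
from scipy.spatial.transform import Rotation as R
def pose(o=None):
    o=o or sensors.get_obs()
    T=np.eye(4); q=o["tool_rot"]; T[:3,:3]=R.from_quat([q[1],q[2],q[3],q[0]]).as_matrix(); T[:3,3]=o["eef_pos"]; return T
def cam(name):
    T=pose(); c=read_camera(name); 
    K=np.array([[c["fx"],0,c["cx"]],[0,c["fy"],c["cy"]],[0,0,1]]); D=np.array(c["distortion"])
    if name=="wrist": W=T@np.array(c["T_tool_cam"])
    else:
        Rm=cv2.Rodrigues(np.array(c["rvec"],float))[0]; W=np.eye(4); W[:3,:3]=Rm.T; W[:3,3]=-Rm.T@np.array(c["tvec"]).ravel()
    c.update(K=K,D=D,W=W); return c
def onplane(c,px,z):
    p=cv2.undistortPoints(np.array(px,float).reshape(-1,1,2),c["K"],c["D"]).reshape(-1,2)
    d=np.c_[p,np.ones(len(p))]@c["W"][:3,:3].T; o=c["W"][:3,3]
    return o+d*((z-o[2])/d[:,2])[:,None]
def proj(c,P):
    Wi=np.linalg.inv(c["W"]); return cv2.projectPoints(np.array(P,float).reshape(-1,3),cv2.Rodrigues(Wi[:3,:3])[0],Wi[:3,3],c["K"],c["D"])[0].reshape(-1,2)
def cloud(c):
    h,w=c["depth"].shape; u,v=np.meshgrid(np.arange(w),np.arange(h))
    p=cv2.undistortPoints(np.stack([u,v],-1).reshape(-1,1,2).astype(float),c["K"],c["D"]).reshape(h,w,2)
    P=np.dstack([p,np.ones((h,w))])*c["depth"][...,None]
    return P@c["W"][:3,:3].T+c["W"][:3,3]
E
python3 - <<'E'
from h import *
for n in("top","scene","wrist"):
    c=cam(n); cv2.imwrite(f"pics/{n}0.png",c["frame"]); print(n,c["K"][0,0],c["W"].round(3).tolist())
    np.savez(f"{n}0.npz",frame=c["frame"],depth=c["depth"],K=c["K"],D=c["D"],W=c["W"])
o=sensors.get_obs();print(o)
E
```

```text
top 398.3268904478269 [[0.002, -0.998, 0.058, 0.414], [-1.0, -0.001, 0.007, -0.001], [-0.007, -0.058, -0.998, 1.089], [0.0, 0.0, 0.0, 1.0]]
scene 381.0421348565594 [[0.468, 0.518, -0.716, 1.153], [0.884, -0.28, 0.375, -0.356], [-0.006, -0.808, -0.589, 0.617], [0.0, 0.0, 0.0, 1.0]]
wrist 309.8977775694853 [[0.307, 0.901, 0.305, 0.129], [0.952, -0.29, -0.099, 0.67], [-0.001, 0.321, -0.947, 0.373], [0.0, 0.0, 0.0, 1.0]]
{'t': 0.15, 'q': array([-1.3660996 ,  0.47762199,  0.02237938,  1.5562018 , -0.01151764,
        1.10928447, -0.08308229]), 'joint_vel': array([-0.00015831, -0.00306392, -0.00086087, -0.00278651,  0.00114563,
       -0.00165338, -0.00036185]), 'joint_torque': array([ 2.72733923e-03, -5.96927583e+01,  1.60979301e+00, -2.81492400e+01,
        1.25801418e-02,  6.57367869e-03,  9.93844878e-06]), 'eef_pos': array([0.20765225, 0.64205213, 0.40395114]), 'tool_rot': array([-6.03124748e-05,  1.55762106e-01,  9.87794354e-01, -6.90925086e-04]), 'contact_force': array([-0.17546821, -0.15720257,  1.1257887 ]), 'torque': array([ 0.00903139, -0.00532382,  0.03449485]), 'gripper_width': 1.0003560284658835}
```

View pics/top0.png

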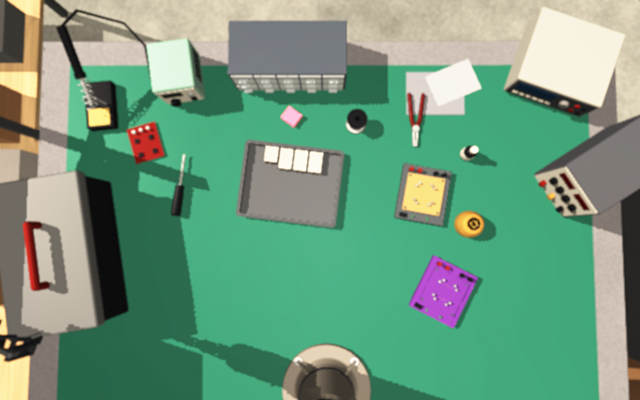

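View pics/scene0.png

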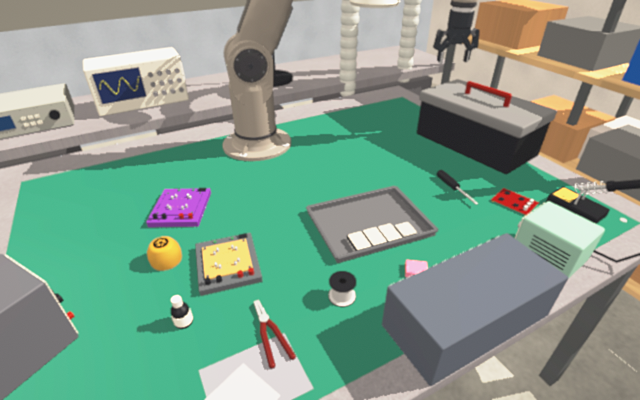

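View pics/wrist0.png

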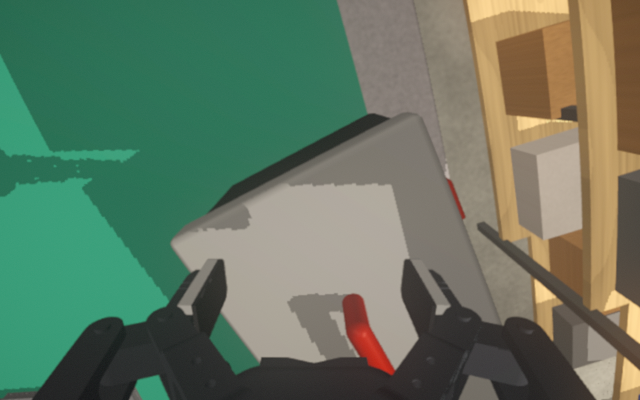

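```bash
python3 - <<'E'
import cv2
im=cv2.imread("pics/top0.png"); a=cv2.resize(im[130:240,225:365],None,fx=5,fy=5,interpolation=cv2.INTER_CUBIC); cv2.imwrite("pics/topz.png",a)
b=cv2.resize(im[150:240,385:495],None,fx=6,fy=6,interpolation=cv2.INTER_CUBIC); cv2.imwrite("pics/jigz.png",b)
from h import *
d=np.load("top0.npz"); c={k:d[k] for k in d.files}
P=cloud(c)
for n,(u,v) in dict(pads=[271,154],p2=[286,158],p3=[301,160],p4=[316,162],traymid=[290,190],jig=[424,195],toolbox=[60,250],toolbox2=[35,260],cabinet=[288,45],spool=[357,117],flux=[470,152],cleaner=[470,224]).items(): print(n,P[v,u].round(3))
print(onplane(c,[[248,143],[345,150],[337,226],[239,218]],0.02).round(3))
E
```

```text
pads [0.625 0.149 0.028]
p2 [0.616 0.109 0.018]
p3 [0.61  0.068 0.021]
p4 [0.605 0.028 0.021]
traymid [0.53  0.099 0.003]
jig [ 0.515 -0.263  0.021]
toolbox [0.373 0.618 0.161]
toolbox2 [0.352 0.647 0.2  ]
cabinet [0.886 0.096 0.111]
spool [ 0.72  -0.082  0.048]
flux [ 0.624 -0.374  0.059]
cleaner [ 0.437 -0.373  0.053]
[[ 0.657  0.212  0.02 ]
 [ 0.638 -0.051  0.02 ]
 [ 0.432 -0.029  0.02 ]
 [ 0.453  0.234  0.02 ]]
```

View pics/topz.png

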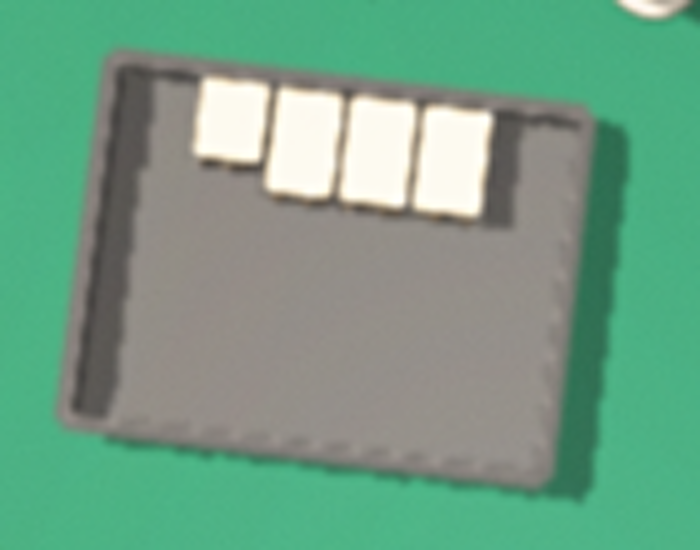

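View pics/jigz.png

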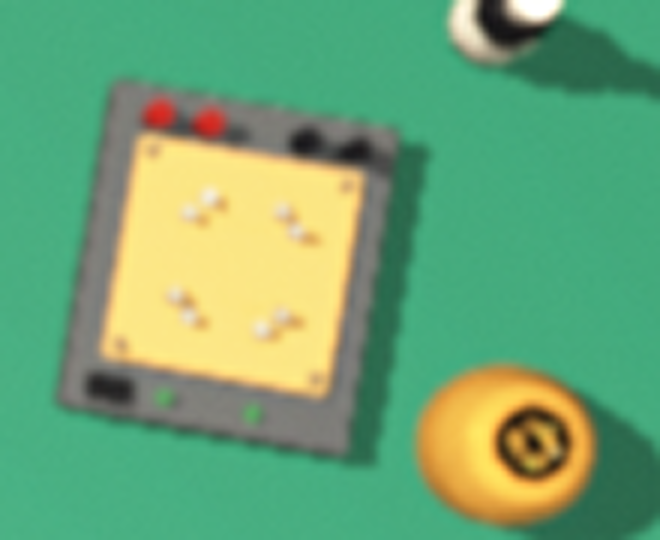

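The short module is the leftmost one (zoom px 232,120), on the tray's +y side, and the tray is yawed about -5°. The jig is the yellow-plated one at (0.515, -0.263). Next I'll move the wrist over the tray.

play_rows(
  commands=[
    [0,0,-0.03,0],
    [0,0,-0.03,0],
    [-0.032,-0.0294,0,0],
    [-0.032,-0.0294,0,0],
    [-0.032,-0.0294,0,0],
    [-0.032,-0.0294,0,0],
    [-0.032,-0.0294,0,0],
    [-0.032,-0.0294,0,0],
    [-0.032,-0.0294,0,0],
    [-0.032,-0.0294,0,0],
    [-0.032,-0.0294,0,0],
    [-0.032,-0.0294,0,0],
    [-0.032,-0.0294,0,0],
    [-0.032,-0.0294,0,0],
    [-0.032,-0.0294,0,0],
    [-0.032,-0.0294,0,0],
  ],
  claw=0,
)

```text
t: 1.75
eef_pos: [0.5077, 0.111, 0.4647]
tool_rot: [-0.0, 0.156, 0.988, 0.0]
contact_force: [0.4, 0.6, 0.5]
gripper_width: 0.0
```

play_rows(
  commands=[
    [0,0,0.04,-6.5],
    [0,0,0.04,-6.5],
    [0,0,0,0],
    [0,0,0,0],
    [0,0,0,0],
  ],
)

```text
t: 2.25
eef_pos: [0.508, 0.1131, 0.3867]
tool_rot: [0.001, 0.044, 0.999, 0.001]
contact_force: [0.2, -0.3, -0.5]
gripper_width: 0.003
```

```bash
python3 - <<'E'
from h import *
c=cam("wrist"); print(pose().round(3)); cv2.imwrite("pics/w1.png",c["frame"])
np.savez("w1.npz",frame=c["frame"],depth=c["depth"],K=c["K"],D=c["D"],W=c["W"])
E
```

```text
[[-0.996  0.087  0.003  0.508]
 [ 0.087  0.996  0.001  0.113]
 [-0.003  0.002 -1.     0.387]
 [ 0.     0.     0.     1.   ]]
```

View pics/w1.png

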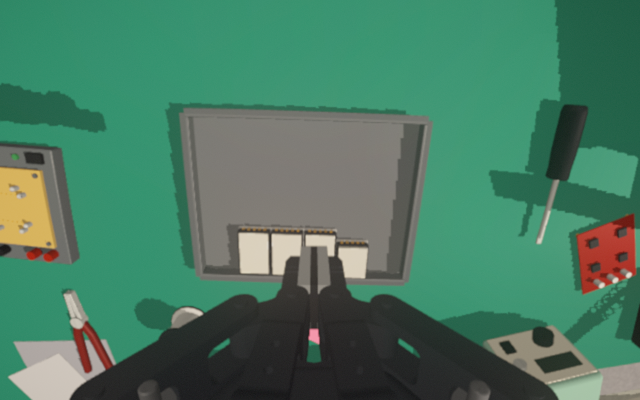

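```bash
cat > m.py <<'E'
from h import *
def pads(c,roi=None,mina=150,show=None):
    hsv=cv2.cvtColor(c["frame"],cv2.COLOR_BGR2HSV)
    m=((hsv[...,1]<60)&(hsv[...,2]>165)).astype(np.uint8)
    if roi: mm=np.zeros_like(m); x0,y0,x1,y1=roi; mm[y0:y1,x0:x1]=1; m*=mm
    cs,_=cv2.findContours(m,cv2.RETR_EXTERNAL,cv2.CHAIN_APPROX_NONE); out=[]
    for k in cs:
        if cv2.contourArea(k)<mina: continue
        r=cv2.minAreaRect(k); mk=cv2.drawContours(np.zeros_like(m),[k],-1,1,-1); mk=cv2.erode(mk,np.ones((3,3)))>0
        z=np.median(cloud(c)[mk][:,2])
        b=onplane(c,cv2.boxPoints(r),0.021)
        P=onplane(c,k.reshape(-1,2),0.021)[:,:2].astype(np.float32)
        rr=cv2.minAreaRect(P*1000)
        out.append((r[0],z,rr)); print("px",np.round(r[0],1),"z",z.round(4),"ctr mm",np.round(rr[0],1),"size",np.round(rr[1],1),"ang",round(rr[2],1))
    return out
E
python3 - <<'E'
from m import *
d=np.load("w1.npz"); c={k:d[k] for k in d.files}
pads(c,(190,220,420,290))
print("wrist");pts=onplane(c,[[182,112],[430,120],[407,283],[203,278]],0.02);print(pts.round(4),pts.mean(0))
d=np.load("top0.npz"); c={k:d[k] for k in d.files}
pads(c,(255,140,335,180),60)
E
```

```text
px [352.  262.2] z 0.0226 ctr mm [626.9 152.9] size [35.  42.3] ang 83.3
px [320. 245.] z 0.0192 ctr mm [598.9 116. ] size [33.6 26.8] ang 84.6
px [286. 254.] z 0.0199 ctr mm [608.5  73.7] size [34.  55.4] ang 82.4
px [253.5 253. ] z 0.0189 ctr mm [603.1  34.4] size [35.  55.1] ang 83.1
wrist
[[ 0.4313 -0.0167  0.02  ]
 [ 0.4625  0.2444  0.02  ]
 [ 0.6632  0.2221  0.02  ]
 [ 0.6333 -0.0353  0.02  ]] [0.54759864 0.1036075  0.02      ]
px [292.6 158.9] z 0.0203 ctr mm [613.   90.9] size [160.4  59.1] ang 82.6
```

play_rows(
  commands=[
    [-0.0266,0.0098,0.0274,0],
    [-0.0266,0.0098,0.0274,0],
    [-0.0266,0.0098,0.0274,0],
    [-0.0266,0.0098,0.0274,0],
    [-0.0266,0.0098,0.0274,1.8],
    [0,0,0,0],
    [0,0,0,0],
    [0,0,0,0],
    [0,0,0,0],
  ],
)

```text
t: 3.2
eef_pos: [0.644, 0.1501, 0.2498]
tool_rot: [0.001, 0.059, 0.998, 0.001]
contact_force: [-0.0, -0.2, -0.4]
gripper_width: 0.002
```

```bash
python3 - <<'E'
from m import *
c=cam("wrist"); print(pose().round(4)); cv2.imwrite("pics/w2.png",c["frame"])
np.savez("w2.npz",frame=c["frame"],depth=c["depth"],K=c["K"],D=c["D"],W=c["W"])
pads(c)
E
```

```text
[[-0.9931  0.1173  0.0022  0.6439]
 [ 0.1173  0.9931  0.0011  0.1501]
 [-0.002   0.0013 -1.      0.2496]
 [ 0.      0.      0.      1.    ]]
px [ 72.8 307. ] z 0.0042 ctr mm [701.4 -47.6] size [48.8 28.5] ang 9.2
px [195.  215.5] z 0.0198 ctr mm [631.6  71.8] size [34.8  8.2] ang 83.4
px [139.  211.5] z 0.0188 ctr mm [624.2  33. ] size [34.8 12.7] ang 83.3
px [310. 194.] z 0.0227 ctr mm [626.  152.6] size [34.9 40.9] ang 83.3
px [249.1 182. ] z 0.0192 ctr mm [613.5 114. ] size [34.7 53.8] ang 83.2
px [188. 164.] z 0.0199 ctr mm [595.8  76. ] size [35.3 28. ] ang 82.8
px [127.5 150.5] z 0.0188 ctr mm [581.8  38.1] size [35.   9.8] ang 82.6
```

View pics/w2.png

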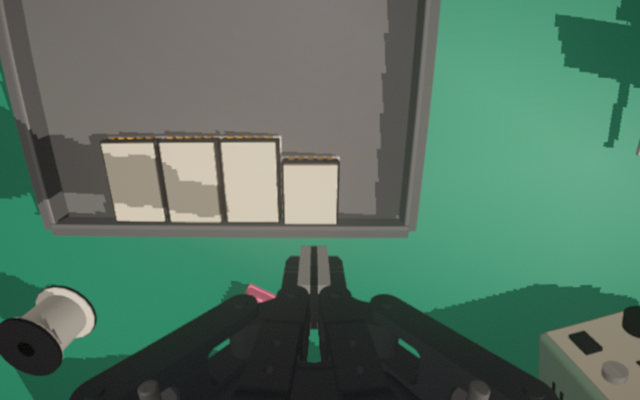

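play_rows(
  commands=[
    [0.0091,0.0002,0.02,0],
    [0.009,0.0002,0.02,0],
    [0,0,0.004,0],
    [0,0,0,0],
    [0,0,0,0],
    [0,0,0,0],
    [0,0,0,0],
  ],
)

```text
t: 3.95
eef_pos: [0.6267, 0.1526, 0.2046]
tool_rot: [0.001, 0.059, 0.998, 0.0]
contact_force: [0.2, -0.6, 0.3]
gripper_width: -0.002
```

```bash
python3 - <<'E'
from m import *
c=cam("wrist"); o=sensors.get_obs(); print(o["eef_pos"],o["contact_force"]); cv2.imwrite("pics/w3.png",c["frame"])
E
```

```text
[0.62652533 0.15265182 0.20438727] [-0.05962059  0.25419341 -1.33432088]
```

View pics/w3.png

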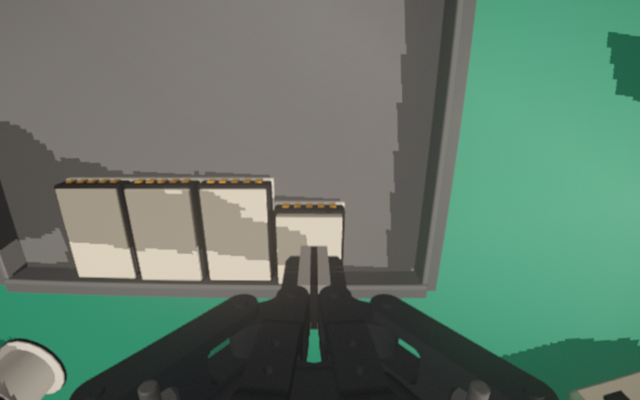

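play_rows(
  commands=[
    [0,0,0.002,0],
    [0,0,0.002,0],
    [0,0,0.002,0],
    [0,0,0,0],
    [0,0,0,0],
    [0,0,0,0],
  ],
)

```text
t: 4.6
eef_pos: [0.6261, 0.1527, 0.1977]
tool_rot: [0.0, 0.059, 0.998, -0.0]
contact_force: [0.0, -1.1, 0.1]
gripper_width: -0.003
```

play_rows(
  commands=[
    [0,0,0.001,0],
    [0,0,0,0],
    [0,0,0,0],
  ],
)

```text
t: 4.9
eef_pos: [0.6261, 0.1527, 0.1967]
tool_rot: [-0.0, 0.059, 0.998, 0.0]
contact_force: [0.2, 0.7, 0.3]
gripper_width: 0.002
```

play_rows(
  commands=[
    [0,0,0.0005,0],
    [0,0,0,0],
    [0,0,0,0],
  ],
)

```text
t: 5.2
eef_pos: [0.6261, 0.1527, 0.1965]
tool_rot: [0.0, 0.059, 0.998, 0.0]
contact_force: [-1.4, -0.0, 3.6]
gripper_width: 0.002
```

play_rows(
  commands=[
    [0,0,0,0],
  ],
)

```text
t: 5.3
eef_pos: [0.6261, 0.1527, 0.1965]
tool_rot: [0.0, 0.059, 0.998, 0.0]
contact_force: [-2.6, 0.9, 5.3]
gripper_width: -0.001
```

play_rows(
  commands=[
    [0,0,0,0],
  ],
)

```text
t: 5.4
eef_pos: [0.6261, 0.1527, 0.1965]
tool_rot: [0.0, 0.059, 0.998, 0.0]
contact_force: [-1.6, -0.5, 5.4]
gripper_width: -0.004
```

play_rows(
  commands=[
    [0,0,0.0003,0],
    [0,0,0,0],
  ],
)

```text
t: 5.6
eef_pos: [0.6261, 0.1527, 0.1964]
tool_rot: [-0.0, 0.059, 0.998, 0.0]
contact_force: [-2.3, -0.4, 7.0]
gripper_width: -0.002
```

play_rows(
  commands=[
    [0,0,0,0],
  ],
)

```text
t: 5.7
eef_pos: [0.6261, 0.1527, 0.1965]
tool_rot: [0.0, 0.059, 0.998, 0.0]
contact_force: [-2.8, -1.9, 7.7]
gripper_width: 0.003
```

play_rows(
  commands=[
    [0,0,-0.0002,0],
    [0.001,0,0,0],
    [0.002,0,0,0],
    [0.002,0,0,0],
    [0.002,0,0,0],
  ],
)

```text
t: 6.2
eef_pos: [0.6195, 0.1536, 0.1964]
tool_rot: [0.001, 0.059, 0.998, 0.0]
contact_force: [2.7, -0.5, 4.7]
gripper_width: -0.004
```

play_rows(
  commands=[
    [0.002,0,0,0],
    [0.002,0,0,0],
  ],
)

```text
t: 6.4
eef_pos: [0.6154, 0.154, 0.1964]
tool_rot: [0.001, 0.059, 0.998, 0.0]
contact_force: [2.3, -0.8, 4.6]
gripper_width: -0.0
```

play_rows(
  commands=[
    [0.002,0,0,0],
    [0.002,0,0,0],
  ],
)

```text
t: 6.6
eef_pos: [0.6114, 0.1545, 0.1964]
tool_rot: [0.001, 0.059, 0.998, 0.0]
contact_force: [2.3, 0.8, 6.0]
gripper_width: -0.003
```

```bash
python3 - <<'E'
from m import *
c=cam("wrist"); o=sensors.get_obs(); print(o["eef_pos"],o["contact_force"]); cv2.imwrite("pics/w4.png",c["frame"])
E
```

```text
[0.61111727 0.15455441 0.19641367] [ 1.82721893 -0.16138471  6.31163592]
```

View pics/w4.png

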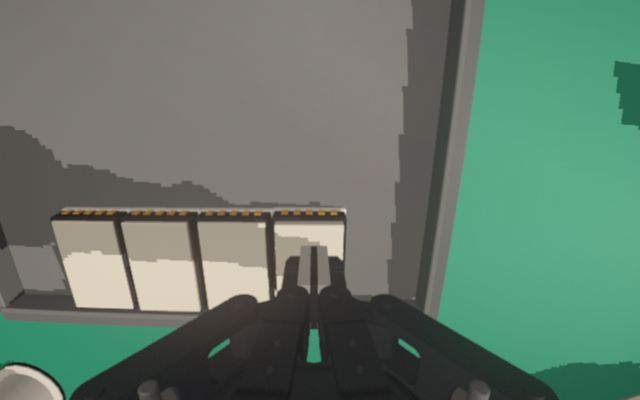

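The short module is following: its near end (px 310,212) is now level with the long ones, after about 15 mm of travel. I'll keep sliding it.

play_rows(
  commands=[
    [0.0025,0,0,0],
    [0.0025,0,0,0],
    [0.0025,0,0,0],
    [0.0025,0,0,0],
  ],
)

```text
t: 7.05
eef_pos: [0.6014, 0.1556, 0.1964]
tool_rot: [0.001, 0.059, 0.998, 0.0]
contact_force: [2.4, -0.5, 6.3]
gripper_width: 0.005
```

play_rows(
  commands=[
    [0.0025,0,0,0],
    [0.0025,0,0,0],
    [0.0025,0,0,0],
    [0.0025,0,0,0],
  ],
)

```text
t: 7.45
eef_pos: [0.5915, 0.1568, 0.1964]
tool_rot: [0.001, 0.059, 0.998, 0.0]
contact_force: [2.2, -1.0, 5.8]
gripper_width: 0.002
```

play_rows(
  commands=[
    [0.0025,0,0,0],
    [0.0025,0,0,0],
    [0.0025,0,0,0],
    [0.0025,0,0,0],
  ],
)

```text
t: 7.85
eef_pos: [0.5815, 0.158, 0.1964]
tool_rot: [0.001, 0.059, 0.998, 0.0]
contact_force: [3.1, 0.2, 6.2]
gripper_width: 0.0
```

play_rows(
  commands=[
    [0.0025,0,0,0],
    [0.0025,0,0,0],
    [0.0025,0,0,0],
    [0.0025,0,0,0],
  ],
)

```text
t: 8.25
eef_pos: [0.5716, 0.1592, 0.1964]
tool_rot: [0.001, 0.059, 0.998, 0.0]
contact_force: [2.6, -0.3, 5.6]
gripper_width: 0.0
```

play_rows(
  commands=[
    [0.0025,0,0,0],
    [0.0025,0,0,0],
    [0.0025,0,0,0],
    [0.0025,0,0,0],
    [0.0025,0,0,0],
  ],
)

```text
t: 8.75
eef_pos: [0.5592, 0.1606, 0.1964]
tool_rot: [0.001, 0.059, 0.998, 0.0]
contact_force: [3.4, -0.6, 5.3]
gripper_width: 0.003
```

play_rows(
  commands=[
    [0.0025,0,0,0],
    [0.0025,0,0,0],
    [0.0025,0,0,0],
    [0.0025,0,0,0],
    [0.0025,0,0,0],
  ],
)

```text
t: 9.25
eef_pos: [0.5468, 0.1621, 0.1964]
tool_rot: [0.001, 0.059, 0.998, 0.0]
contact_force: [2.5, 0.2, 4.7]
gripper_width: -0.001
```

play_rows(
  commands=[
    [0.0025,0,0,0],
    [0.0025,0,0,0],
    [0.0025,0,0,0],
    [0.0025,0,0,0],
    [0,0,0,0],
    [0,0,0,0],
  ],
)

```text
t: 9.85
eef_pos: [0.5366, 0.1633, 0.1964]
tool_rot: [0.0, 0.059, 0.998, 0.0]
contact_force: [0.7, -0.2, 6.7]
gripper_width: 0.0
```

play_rows(
  commands=[
    [0,0,-0.002,0],
    [0,0,-0.004,0],
    [0,0,-0.01,0],
    [0,0,-0.02,0],
    [-0.02,0,-0.03,0],
    [-0.02,0,-0.03,0],
    [0,0,0,0],
    [0,0,0,0],
    [0,0,0,0],
  ],
)

```text
t: 10.75
eef_pos: [0.5753, 0.1586, 0.2912]
tool_rot: [-0.001, 0.058, 0.998, -0.0]
contact_force: [-0.6, 0.8, -0.4]
gripper_width: 0.0
```

```bash
python3 - <<'E'
from m import *
c=cam("wrist"); print(pose().round(4)); cv2.imwrite("pics/w5.png",c["frame"])
np.savez("w5.npz",frame=c["frame"],depth=c["depth"],K=c["K"],D=c["D"],W=c["W"])
pads(c)
E
```

```text
[[-9.932e-01  1.166e-01 -2.900e-03  5.752e-01]
 [ 1.166e-01  9.932e-01 -7.000e-04  1.586e-01]
 [ 2.800e-03 -1.000e-03 -1.000e+00  2.909e-01]
 [ 0.000e+00  0.000e+00  0.000e+00  1.000e+00]]
px [116.5 338.5] z 0.0048 ctr mm [703.1 -52.5] size [33.6 54.3] ang 87.5
px [264.3 247.3] z 0.0191 ctr mm [613.  114.1] size [34.8 54.9] ang 83.1
px [218.5 247.5] z 0.0199 ctr mm [608.5  74.5] size [35.3 55. ] ang 83.0
px [173.6 246.9] z 0.019 ctr mm [603.6  35.2] size [35.4 54.4] ang 83.1
px [581.8 199.6] z 0.0156 ctr mm [600.6 388.3] size [ 6.3 44.2] ang 83.1
px [310.5 154. ] z 0.0226 ctr mm [536.7 163.2] size [35.  40.8] ang 83.4
```

View pics/w5.png

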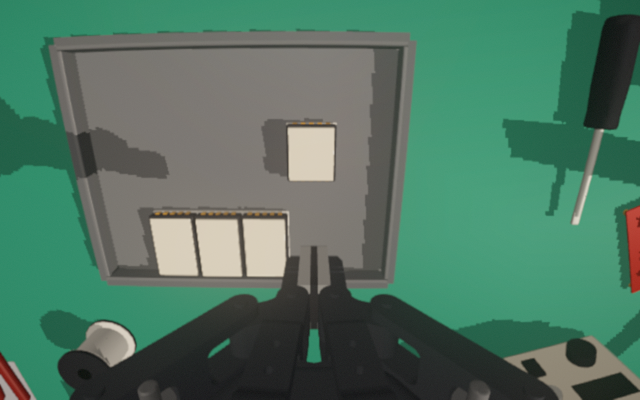

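The module slid 90 mm to (536.7, 163.2). The gap to the row is about 28.6 mm, and the long modules haven't moved (px 264/218/173, 247). Next is the grasp.

play_rows(
  commands=[
    [0.0194,0,0.03,0],
    [0.0194,0.0001,0.03,0],
    [0,0,0.025,0],
    [0,0,0,0],
    [0,0,0,0],
    [0,0,0,0],
  ],
  claw=0.06,
  force=25,
)

```text
t: 11.4
eef_pos: [0.5387, 0.1632, 0.2082]
tool_rot: [0.001, 0.059, 0.998, 0.0]
contact_force: [0.2, -0.2, 0.2]
gripper_width: 0.704
```

```bash
python3 - <<'E'
from m import *
c=cam("wrist"); print(pose().round(4)); cv2.imwrite("pics/w6.png",c["frame"]); print(sensors.get_obs()["gripper_width"])
pads(c,(230,150,400,330))
E
```

```text
[[-9.931e-01  1.174e-01  2.200e-03  5.388e-01]
 [ 1.174e-01  9.931e-01  8.000e-04  1.632e-01]
 [-2.100e-03  1.000e-03 -1.000e+00  2.083e-01]
 [ 0.000e+00  0.000e+00  0.000e+00  1.000e+00]]
0.6971408204058291
px [258.5 325.5] z 0.0192 ctr mm [588.5 125. ] size [19.6  5.5] ang 83.9
px [309.  244.5] z 0.0225 ctr mm [536.9 163.1] size [35.3 42. ] ang 83.2
```

View pics/w6.png

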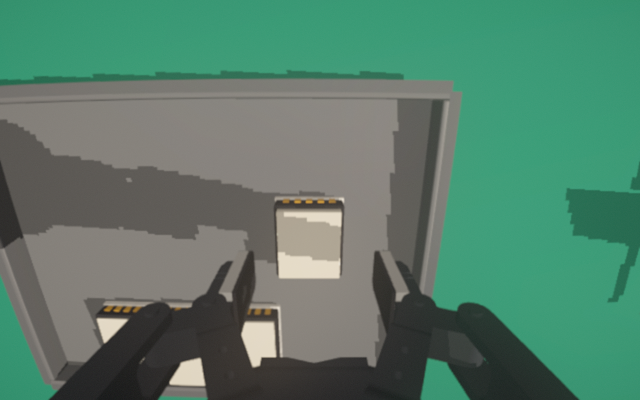

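play_rows(
  commands=[
    [0.0015,0,0.012,0],
    [0,0,0.01,0],
    [0,0,0.006,0],
    [0,0,0.002,0],
    [0,0,0,0],
    [0,0,0,0],
    [0,0,0,0],
  ],
)

```text
t: 12.15
eef_pos: [0.5366, 0.1634, 0.1774]
tool_rot: [0.0, 0.059, 0.998, 0.0]
contact_force: [0.1, 0.3, -0.2]
gripper_width: 0.702
```

play_rows(
  commands=[
    [0,0,0,0],
    [0,0,0,0],
    [0,0,0,0],
    [0,0,0,0],
    [0,0,0,0],
    [0,0,0,0],
    [0,0,0,0],
    [0,0,0,0],
  ],
  claw=0.03,
  force=25,
)

```text
t: 12.95
eef_pos: [0.5366, 0.1634, 0.1774]
tool_rot: [0.0, 0.059, 0.998, 0.0]
contact_force: [-2.1, 0.3, 4.7]
gripper_width: 0.464
```

play_rows(
  commands=[
    [0,0,-0.003,0],
    [0,0,-0.006,0],
    [0,0,-0.015,0],
    [0,0,-0.03,0],
    [0,0,-0.03,0],
    [0,0,-0.03,0],
    [0,0,-0.01,0],
    [0,0,0,0],
    [0,0,0,0],
  ],
)

```text
t: 13.85
eef_pos: [0.5359, 0.1634, 0.3005]
tool_rot: [-0.0, 0.059, 0.998, -0.0]
contact_force: [-0.2, 0.6, -0.8]
gripper_width: 0.458
```

play_rows(
  commands=[
    [-0.005,-0.02,0,0],
    [-0.009,-0.037,0,0],
    [-0.009,-0.037,0,0],
    [-0.009,-0.037,0,0],
    [-0.009,-0.037,0,0],
    [-0.009,-0.037,0,0],
    [-0.009,-0.037,0,0],
    [-0.009,-0.037,0,0],
    [-0.009,-0.037,0,0],
    [-0.009,-0.037,0,0],
    [-0.009,-0.037,0,0],
    [-0.009,-0.037,0,0],
    [-0.005,-0.02,0,0],
    [0,0,0,0],
    [0,0,0,0],
    [0,0,0,0],
    [0,0,0,0],
    [0,0,0,0],
  ],
)

```text
t: 15.65
eef_pos: [0.5926, -0.2921, 0.3009]
tool_rot: [-0.0, 0.058, 0.998, 0.0]
contact_force: [1.0, -0.3, -0.4]
gripper_width: 0.46
```

```bash
python3 - <<'E'
from m import *
c=cam("wrist"); print(pose().round(4)); cv2.imwrite("pics/w7.png",c["frame"]); print(sensors.get_obs()["gripper_width"])
np.savez("w7.npz",frame=c["frame"],depth=c["depth"],K=c["K"],D=c["D"],W=c["W"])
E
```

```text
[[-9.933e-01  1.158e-01  0.000e+00  5.926e-01]
 [ 1.158e-01  9.933e-01  4.000e-04 -2.924e-01]
 [ 0.000e+00  4.000e-04 -1.000e+00  3.011e-01]
 [ 0.000e+00  0.000e+00  0.000e+00  1.000e+00]]
0.45939796186806636
```

View pics/w7.png

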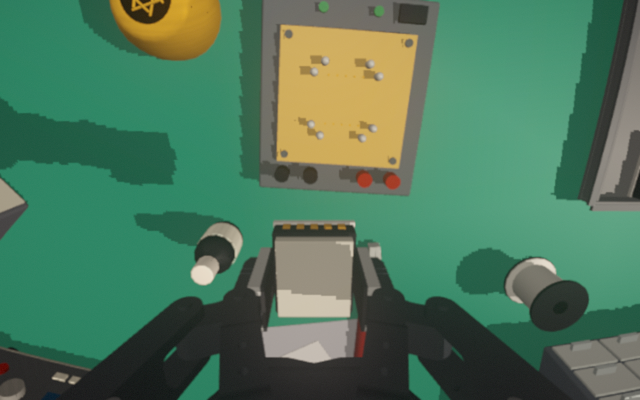

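```bash
cat > j.py <<'E'
from m import *
def jig(c,roi):
    f=c["frame"]; hsv=cv2.cvtColor(f,cv2.COLOR_BGR2HSV); x0,y0,x1,y1=roi
    m=np.zeros(f.shape[:2],np.uint8); m[y0:y1,x0:x1]=cv2.inRange(hsv,(15,70,120),(35,255,255))[y0:y1,x0:x1]
    m=cv2.morphologyEx(m,cv2.MORPH_CLOSE,np.ones((9,9)))
    k=max(cv2.findContours(m,cv2.RETR_EXTERNAL,cv2.CHAIN_APPROX_NONE)[0],key=cv2.contourArea)
    r=cv2.minAreaRect((onplane(c,k.reshape(-1,2),0.022)[:,:2]*1000).astype(np.float32)); print("plate",r)
    inn=cv2.erode(cv2.drawContours(np.zeros_like(m),[cv2.convexHull(k)],-1,255,-1),np.ones((15,15)))
    p=cv2.inRange(hsv,(0,0,135),(180,60,255))&inn
    n,l,s,ce=cv2.connectedComponentsWithStats(p)
    pts=[ce[i] for i in range(1,n) if s[i,4]>=8]
    print([ (ce[i].round(1).tolist(),int(s[i,4])) for i in range(1,n)])
    Q=onplane(c,pts,0.029)[:,:2]*1000
    return Q,r
def fitpins(Q,guess):
    L=np.array([[sx*19,sy*24] for sx in(1,-1) for sy in(1,-1)]+[[sx*27,sy*16.5] for sx in(1,-1) for sy in(1,-1)],float)
    ang,t=guess
    for _ in range(5):
        Rm=np.array([[np.cos(ang),-np.sin(ang)],[np.sin(ang),np.cos(ang)]]); M=L@Rm.T+t
        d=np.linalg.norm(Q[:,None]-M[None],axis=2); i=d.argmin(1)
        A=L[i];B=Q; a=A-A.mean(0); b=B-B.mean(0)
        ang=np.arctan2((a[:,0]*b[:,1]-a[:,1]*b[:,0]).sum(),(a*b).sum())
        Rm=np.array([[np.cos(ang),-np.sin(ang)],[np.sin(ang),np.cos(ang)]]); t=B.mean(0)-Rm@A.mean(0)
    res=np.linalg.norm(Q-(L[i]@Rm.T+t),axis=1)
    print("nest",t.round(2),"yaw deg",np.degrees(ang).round(2),"res",res.round(2),"idx",i); return t,ang
E
python3 - <<'E'
from j import *
d=np.load("w7.npz"); c={k:d[k] for k in d.files}
Q,r=jig(c,(262,0,440,180)); print(Q.round(1))
fitpins(Q,(np.radians(-8),np.array(r[0])))
# held pad
hsv=cv2.cvtColor(c["frame"],cv2.COLOR_BGR2HSV); m=((hsv[...,1]<60)&(hsv[...,2]>110)).astype(np.uint8)
mm=np.zeros_like(m); mm[238:317,268:360]=1; m*=mm
k=max(cv2.findContours(m,cv2.RETR_EXTERNAL,cv2.CHAIN_APPROX_NONE)[0],key=cv2.contourArea)
T=np.array([[-.9933,.1158,0,.5926],[.1158,.9933,.0004,-.2924],[0,.0004,-1,.3011],[0,0,0,1]])
for z in(.1539,):
    P=onplane(c,k.reshape(-1,2),.3011-z); L=(P-T[:3,3])@T[:3,:3]
    print(cv2.minAreaRect((L[:,:2]*1000).astype(np.float32)))
c0=cloud(c); print((c0[240:310:20,290:340:20].reshape(-1,3)@T[:3,:3]-T[:3,3]@T[:3,:3]).round(4))
E
```

```text
plate ((517.376953125, -257.9835205078125), (101.18975830078125, 101.08352661132812), 79.79773712158203)
[([325.1, 60.3], 41), ([370.3, 63.3], 40), ([314.0, 71.2], 43), ([379.1, 75.8], 39), ([310.6, 123.9], 36), ([372.9, 127.8], 38), ([319.6, 134.9], 36), ([361.9, 137.8], 38)]
[[ 488.  -269.1]
 [ 493.6 -236.9]
 [ 494.4 -277.9]
 [ 502.8 -231. ]
 [ 531.5 -284.7]
 [ 539.8 -237.7]
 [ 540.5 -278.9]
 [ 546.5 -246.6]]
nest [ 517.14 -257.86] yaw deg -10.3 res [0.42 0.09 0.29 0.16 0.13 0.33 0.24 0.27] idx [7 6 3 2 1 0 5 4]
((2.471006393432617, 2.6756343841552734), (35.210819244384766, 41.7404670715332), 89.97989654541016)
[[ 0.0212 -0.0079  0.1563]
 [ 0.021   0.001   0.1566]
 [ 0.0213  0.0099  0.156 ]
 [ 0.0112 -0.0081  0.1561]
 [ 0.0111  0.001   0.1562]
 [ 0.0117  0.0101  0.1553]
 [ 0.0012 -0.0083  0.1551]
 [ 0.0011  0.001   0.1553]
 [ 0.0008  0.0103  0.1557]
 [-0.0097 -0.0085  0.1548]
 [-0.0106  0.001   0.156 ]
 [-0.0105  0.0106  0.1559]]
```

```bash
python3 - <<'E'
from j import *
print(sensors.get_obs()["q"].round(3))
d=np.load("w7.npz"); c={k:d[k] for k in d.files}
T=np.array([[-.9933,.1158,0,.5926],[.1158,.9933,.0004,-.2924],[0,.0004,-1,.3011],[0,0,0,1]])
for z in(.15,.173,.2,.27): print(z,proj(c,(T@[0,0,z,1])[:3]).round(1))
print(c["K"][0,2]); Tc=np.linalg.inv(T)@c["W"]; print(Tc.round(4))
E
```

```text
[ 0.099  0.583  0.376  1.7   -0.26   0.908  2.035]
0.15 [[307.7 288.7]]
0.173 [[308.4 262.5]]
0.2 [[309.1 239.4]]
0.27 [[310.2 201.3]]
313.52609539437265
[[ 1.400e-03 -9.471e-01 -3.208e-01  8.280e-02]
 [ 1.000e+00  1.100e-03  1.100e-03  2.400e-03]
 [-7.000e-04 -3.208e-01  9.471e-01  3.140e-02]
 [ 0.000e+00  0.000e+00  0.000e+00  1.000e+00]]
```

play_rows(
  commands=[
    [0.015,0.015,0,0],
    [0.022,0.025,0,0],
    [0.025,0.028,0,0],
    [0.025,0.027,0,0],
    [0,0,0,-6],
    [0,0,0,-8],
    [0,0,0,-8],
    [0,0,0,-8],
    [0,0,0,-8],
    [0,0,0,-8],
    [0,0,0,-8],
    [0,0,0,-8],
    [0,0,0,-8],
    [0,0,0,-8],
    [0,0,0,-8],
    [0,0,0,-4],
    [0,0,0,0],
    [0,0,0,0],
    [0,0,0,0],
    [0,0,0,0],
  ],
)

```text
t: 17.7
eef_pos: [0.5168, -0.1882, 0.2986]
tool_rot: [-0.003, -0.639, 0.769, 0.003]
contact_force: [-0.8, -0.7, -1.1]
gripper_width: 0.464
```

```bash
python3 - <<'E'
from j import *
T=pose(); c=cam("wrist"); print(T.round(4)); cv2.imwrite("pics/w8.png",c["frame"]); print(sensors.get_obs()["q"].round(3))
np.savez("w8.npz",frame=c["frame"],depth=c["depth"],K=c["K"],D=c["D"],W=c["W"])
Q,r=jig(c,(220,0,460,200)); print(Q.round(1))
fitpins(Q,(np.radians(-10),np.array(r[0])))
E
```

```text
[[-1.823e-01 -9.832e-01 -7.600e-03  5.168e-01]
 [-9.832e-01  1.823e-01  6.000e-04 -1.882e-01]
 [ 8.000e-04  7.600e-03 -1.000e+00  2.986e-01]
 [ 0.000e+00  0.000e+00  0.000e+00  1.000e+00]]
[ 0.611  0.445 -0.473  1.924  0.267  0.841  2.955]
plate ((517.3715209960938, -257.84881591796875), (100.70948791503906, 101.3423843383789), 79.50228118896484)
[([266.2, 77.8], 45), ([318.9, 75.6], 17), ([329.1, 88.3], 39), ([256.0, 88.9], 43), ([258.0, 134.1], 36), ([328.7, 133.8], 34), ([269.0, 143.8], 35), ([318.5, 143.5], 32)]
[[ 531.5 -284.8]
 [ 493.7 -279.2]
 [ 487.9 -269.3]
 [ 540.5 -278.7]
 [ 546.6 -246.5]
 [ 493.7 -236.9]
 [ 540.1 -237.7]
 [ 502.7 -231. ]]
nest [ 517.09 -258.02] yaw deg -10.17 res [0.25 1.06 0.42 0.42 0.05 0.34 0.04 0.07] idx [1 3 7 5 4 6 0 2]
```

View pics/w8.png

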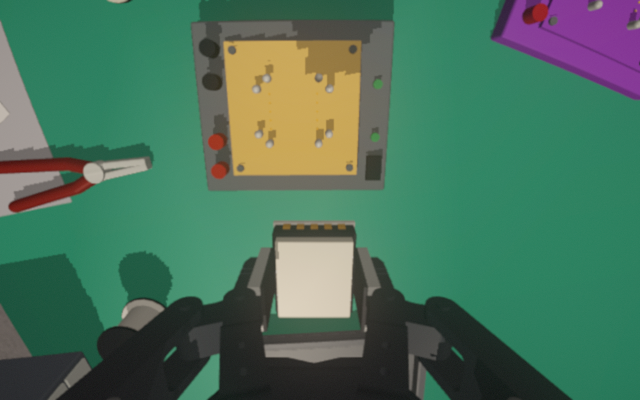

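play_rows(
  commands=[
    [0,0,0,5],
    [0,0,0,8],
    [0,0,0,8],
    [0,0,0,8],
    [0,0,0,8],
    [0,0,0,8],
    [0,0,0,8],
    [0,0,0,8],
    [0,0,0,8],
    [0,0,0,8],
    [0,0,0,8],
    [0,0,0,4],
    [0,0,0,0],
    [0,0,0,0],
    [0,0,0,0],
  ],
)

```text
t: 19.25
eef_pos: [0.5168, -0.1884, 0.2986]
tool_rot: [-0.004, 0.082, 0.997, 0.0]
contact_force: [-0.1, -0.4, -1.4]
gripper_width: 0.455
```

```bash
cat > go.py <<'E'
import sys
from h import *
def rel(nx,ny,mx,my,yaw):
    T=pose(); print(T.round(4))
    a=np.radians(180+yaw); tgt=np.array([[np.cos(a),np.sin(a)],[np.sin(a),-np.cos(a)]])
    cur=np.degrees(np.arctan2(T[1,0],T[0,0])); print("turn",(cur-(180+yaw)+180)%360-180)
    tcp=np.array([nx,ny])-tgt@np.array([mx,my]); d=tcp-T[:2,3]; print("tcp",tcp,"tool d",(T[:2,:2].T@d).round(4),"after-turn d",(tgt.T@d).round(4))
E
python3 - <<'E'
from go import *
rel(.5171,-.258,.0013,.0026,-10.25)
E
```

```text
[[-9.866e-01  1.632e-01 -7.300e-03  5.168e-01]
 [ 1.632e-01  9.866e-01  1.400e-03 -1.884e-01]
 [ 7.400e-03  2.000e-04 -1.000e+00  2.986e-01]
 [ 0.000e+00  0.000e+00  0.000e+00  1.000e+00]]
turn 0.8592652309199877
tcp [ 0.5179166  -0.26078983] tool d [-0.0129 -0.0713] after-turn d [-0.014  -0.0711]
```

play_rows(
  commands=[
    [-0.0045,-0.0235,0,0],
    [-0.0048,-0.0238,0,0],
    [-0.0048,-0.0238,0,0.9],
    [0,0,0.02,0],
    [0,0,0.025,0],
    [0,0,0.025,0],
    [0,0,0.01,0],
    [0,0,0,0],
    [0,0,0,0],
    [0,0,0,0],
    [0,0,0,0],
  ],
)

```text
t: 20.35
eef_pos: [0.5188, -0.2611, 0.2196]
tool_rot: [-0.003, 0.091, 0.996, 0.0]
contact_force: [-0.5, 1.0, -1.4]
gripper_width: 0.46
```

```bash
python3 - <<'E'
from go import *
rel(.5171,-.258,.0013,.0026,-10.25)
for n in("wrist","scene"):
    c=cam(n); f=c["frame"]; 
    if n=="scene": f=cv2.resize(f[180:310,160:290],None,fx=4,fy=4,interpolation=cv2.INTER_CUBIC)
    cv2.imwrite(f"pics/{n}9.png",f)
    np.savez(f"{n}9.npz",frame=c["frame"],depth=c["depth"],K=c["K"],D=c["D"],W=c["W"])
E
```

```text
[[-9.836e-01  1.804e-01 -5.400e-03  5.188e-01]
 [ 1.804e-01  9.836e-01  7.000e-04 -2.611e-01]
 [ 5.500e-03 -3.000e-04 -1.000e+00  2.196e-01]
 [ 0.000e+00  0.000e+00  0.000e+00  1.000e+00]]
turn -0.1403667959388315
tcp [ 0.5179166  -0.26078983] tool d [0.0009 0.0002] after-turn d [0.0009 0.0002]
```

View pics/wrist9.png

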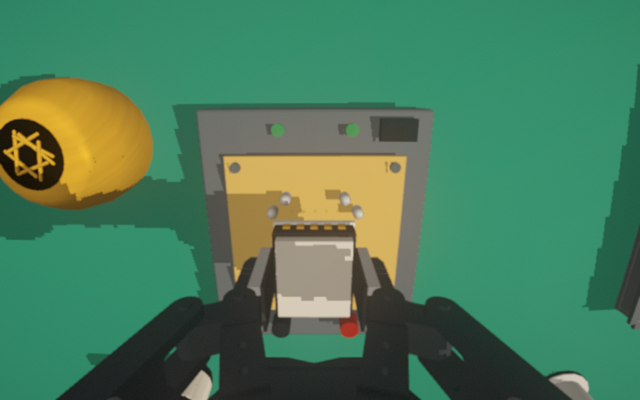

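View pics/scene9.png

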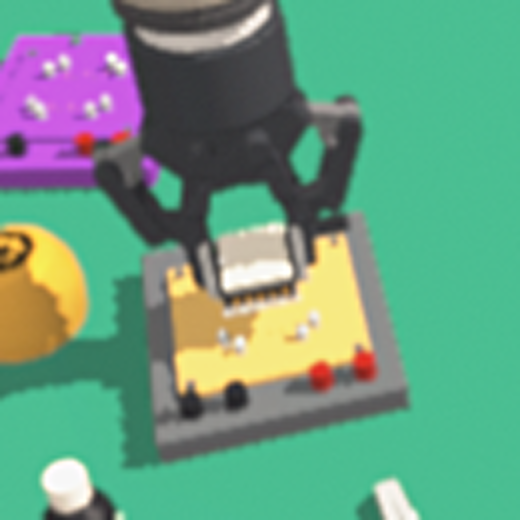

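```bash
python3 - <<'E'
from j import *
d=np.load("wrist9.npz"); c={k:d[k] for k in d.files}
T=pose(); 
a=cv2.resize(c["frame"][185:335,255:375],None,fx=5,fy=5,interpolation=cv2.INTER_CUBIC); cv2.imwrite("pics/w9z.png",a[:600])
def tool(P): return ((P-T[:3,3])@T[:3,:3]*1000).round(2)
Q,r=jig(c,(215,150,415,222)); print(Q.round(1))
def tp(px,zt):
    L=np.linalg.inv(T); p=cv2.undistortPoints(np.array(px,float).reshape(-1,1,2),c["K"],c["D"]).reshape(-1,2)
    Tc=L@c["W"]; dd=np.c_[p,np.ones(len(p))]@Tc[:3,:3].T; o=Tc[:3,3]; return ((o+dd*((zt-o[2])/dd[:,2])[:,None])*1000).round(2)
print("pins tool",tp([[285,199],[345,199],[272,212],[357,212]],.2196-.029))
print("strip top bottomedge",tp([[314,221]],.1726),tp([[314,221]],.1586))
print("padnear",tp([[314,240]],.1539),"padfar",tp([[314,317]],.1539))
g=c["frame"][:,314].mean(1); print([(i,int(g[i])) for i in range(214,246)],[(i,int(g[i])) for i in range(308,324)])
E
```

```text
plate ((486.4467468261719, -252.33544921875), (100.81556701660156, 38.8041877746582), 79.67512512207031)
[([285.1, 198.3], 91), ([344.7, 198.8], 91), ([340.0, 194.0], 1), ([271.0, 206.0], 1), ([357.5, 210.9], 64), ([270.2, 211.7], 38)]
[[ 486.7 -268.6]
 [ 492.8 -236.8]
 [ 501.  -230.9]
 [ 492.8 -278.4]]
pins tool [[ 28.41 -13.29 190.6 ]
 [ 28.44  19.38 190.6 ]
 [ 20.82 -20.69 190.6 ]
 [ 20.86  26.28 190.6 ]]
strip top bottomedge [[ 23.04   2.47 172.6 ]] [[ 28.93   2.44 158.6 ]]
padnear [[ 21.87   2.44 153.9 ]] padfar [[-19.65   2.51 153.9 ]]
[(214, 162), (215, 163), (216, 162), (217, 163), (218, 163), (219, 159), (220, 149), (221, 138), (222, 140), (223, 131), (224, 107), (225, 96), (226, 102), (227, 118), (228, 121), (229, 95), (230, 67), (231, 58), (232, 61), (233, 64), (234, 64), (235, 65), (236, 82), (237, 109), (238, 122), (239, 123), (240, 132), (241, 165), (242, 192), (243, 198), (244, 182), (245, 155)] [(308, 200), (309, 200), (310, 200), (311, 199), (312, 199), (313, 199), (314, 200), (315, 199), (316, 184), (317, 149), (318, 117), (319, 109), (320, 111), (321, 111), (322, 110), (323, 110)]
```

View pics/w9z.png

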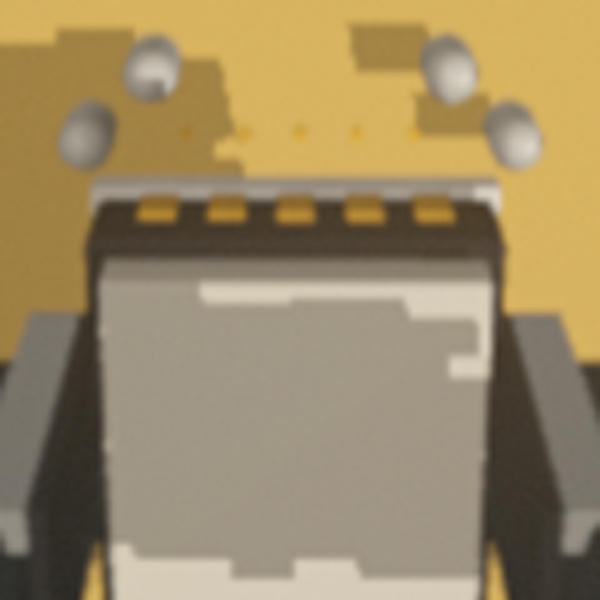

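The near pins (px 285,199; 345,199; 272,212; 357,212) sit symmetrically about the module's centre (px 314). The remaining offset is about 0.6 mm along tool x and 0.4 mm along tool y.

play_rows(
  commands=[
    [0.0006,0.0004,0.005,0],
    [0,0,0.004,0],
    [0,0,0.003,0],
    [0,0,0.001,0],
    [0,0,0,0],
    [0,0,0,0],
  ],
)

```text
t: 21.05
eef_pos: [0.5177, -0.2604, 0.2054]
tool_rot: [-0.004, 0.091, 0.996, 0.0]
contact_force: [0.5, -0.2, -0.7]
gripper_width: 0.462
```

play_rows(
  commands=[
    [0,0,0.001,0],
    [0,0,0.001,0],
    [0,0,0.001,0],
    [0,0,0,0],
  ],
)

```text
t: 21.45
eef_pos: [0.5176, -0.2604, 0.2023]
tool_rot: [-0.004, 0.091, 0.996, 0.0]
contact_force: [-0.2, 0.4, -1.3]
gripper_width: 0.459
```

play_rows(
  commands=[
    [0,0,0.001,0],
    [0,0,0.001,0],
    [0,0,0,0],
  ],
)

```text
t: 21.75
eef_pos: [0.5177, -0.2604, 0.2003]
tool_rot: [-0.004, 0.091, 0.996, 0.0]
contact_force: [0.1, -0.0, -1.6]
gripper_width: 0.458
```

play_rows(
  commands=[
    [0,0,0.001,0],
    [0,0,0.001,0],
    [0,0,0.001,0],
    [0,0,0,0],
  ],
)

```text
t: 22.15
eef_pos: [0.5177, -0.2604, 0.1973]
tool_rot: [-0.004, 0.091, 0.996, 0.0]
contact_force: [0.1, -0.6, -2.0]
gripper_width: 0.464
```

play_rows(
  commands=[
    [0,0,0.0005,0],
    [0,0,0.0005,0],
    [0,0,0,0],
  ],
)

```text
t: 22.45
eef_pos: [0.5176, -0.2604, 0.1964]
tool_rot: [-0.004, 0.091, 0.996, 0.0]
contact_force: [0.4, -0.1, -1.0]
gripper_width: 0.455
```

play_rows(
  commands=[
    [0,0,0.0005,0],
    [0,0,0,0],
  ],
)

```text
t: 22.65
eef_pos: [0.5177, -0.2604, 0.1959]
tool_rot: [-0.004, 0.091, 0.996, 0.0]
contact_force: [1.7, -1.5, -1.4]
gripper_width: 0.461
```

```bash
python3 - <<'E'
from h import *
for n in("wrist","scene"):
    c=cam(n); f=c["frame"]; 
    f=cv2.resize(f[200:300,160:290] if n=="scene" else f[190:330,235:395],None,fx=5,fy=5,interpolation=cv2.INTER_CUBIC)[:600,:800]
    cv2.imwrite(f"pics/{n}10.png",f)
E
```

```text
(no output)
```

View pics/wrist10.png

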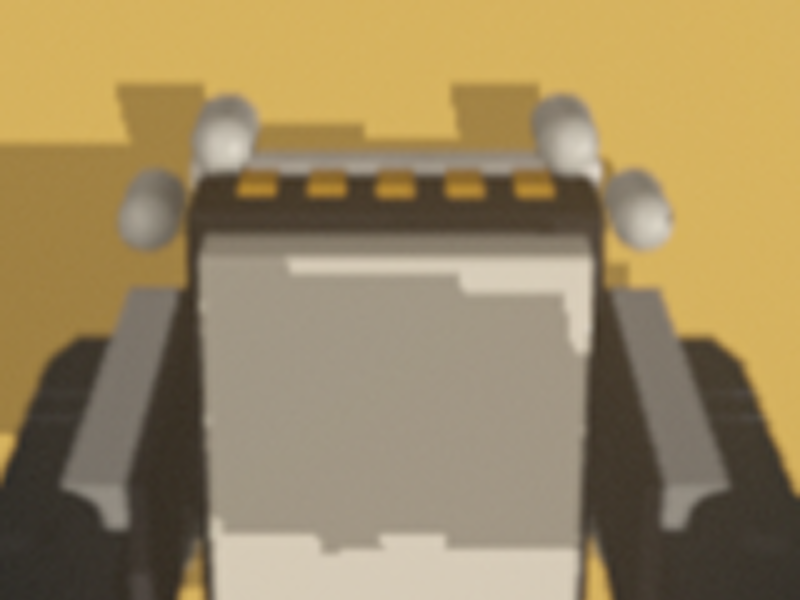

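View pics/scene10.png

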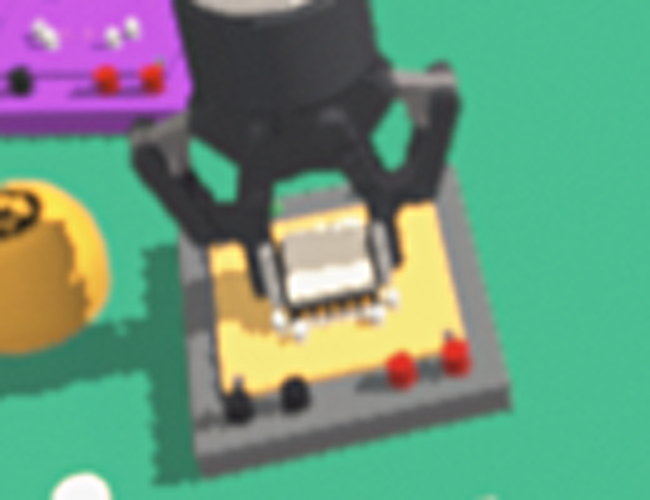

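The module is in among the pins: the end pins sit at its near end and the side pins beside its corners (zoom px 150,210 and 640,210). I'll keep lowering until it touches down.

play_rows(
  commands=[
    [0,0,0.0005,0],
    [0,0,0,0],
  ],
)

```text
t: 22.95
eef_pos: [0.5176, -0.2604, 0.1956]
tool_rot: [-0.004, 0.091, 0.996, 0.0]
contact_force: [-0.1, 0.5, 1.2]
gripper_width: 0.457
```

play_rows(
  commands=[
    [0,0,0.0005,0],
    [0,0,0,0],
  ],
)

```text
t: 23.15
eef_pos: [0.5176, -0.2604, 0.1955]
tool_rot: [-0.004, 0.091, 0.996, 0.0]
contact_force: [-2.1, -0.0, 5.9]
gripper_width: 0.462
```

play_rows(
  commands=[
    [0,0,0,0],
    [0,0,0,0],
    [0,0,0,0],
    [0,0,0,0],
    [0,0,0,0],
  ],
  claw=0.056,
)

```text
t: 23.65
eef_pos: [0.5176, -0.2604, 0.1948]
tool_rot: [-0.004, 0.091, 0.996, 0.0]
contact_force: [-0.5, -0.3, 0.4]
gripper_width: 0.656
```

play_rows(
  commands=[
    [0,0,-0.004,0],
    [0,0,-0.008,0],
    [0,0,-0.015,0],
    [0,0,-0.03,0],
    [-0.02,0,-0.03,0],
    [-0.03,0,-0.02,0],
    [-0.02,0,0,0],
    [0,0,0,0],
    [0,0,0,0],
    [0,0,0,0],
    [0,0,0,0],
  ],
)

```text
t: 24.75
eef_pos: [0.5863, -0.2732, 0.3013]
tool_rot: [-0.004, 0.091, 0.996, 0.0]
contact_force: [-0.1, 0.1, 0.4]
gripper_width: 0.658
```

```bash
python3 - <<'E'
from j import *
c=cam("wrist"); print(pose().round(4)); cv2.imwrite("pics/w11.png",c["frame"])
f=c["frame"]; 
pads(c,(200,20,440,240))
P=cloud(c)
hsv=cv2.cvtColor(f,cv2.COLOR_BGR2HSV)
Q,r=jig(c,(180,0,450,250))
s=cam("scene"); cv2.imwrite("pics/s11.png",cv2.resize(s["frame"][180:310,150:430],None,fx=2.8,fy=2.8,interpolation=cv2.INTER_CUBIC))
t=cam("top"); cv2.imwrite("pics/t11.png",t["frame"])
np.savez("w11.npz",frame=c["frame"],depth=c["depth"],K=c["K"],D=c["D"],W=c["W"])
E
```

```text
[[-9.835e-01  1.809e-01 -8.300e-03  5.864e-01]
 [ 1.809e-01  9.835e-01  1.700e-03 -2.732e-01]
 [ 8.500e-03  2.000e-04 -1.000e+00  3.013e-01]
 [ 0.000e+00  0.000e+00  0.000e+00  1.000e+00]]
px [314.  113.5] z 0.0405 ctr mm [ 517.2 -257.8] size [37.7 43.4] ang 79.6
plate ((517.1435546875, -257.91351318359375), (101.20663452148438, 100.81461334228516), 79.69194793701172)
[([291.6, 77.1], 42), ([336.5, 77.1], 43), ([314.0, 113.7], 2927), ([280.7, 87.8], 18), ([346.1, 88.5], 37), ([282.8, 140.2], 32), ([344.8, 139.6], 38), ([293.2, 149.8], 38), ([334.9, 149.6], 40)]
```

View pics/w11.png

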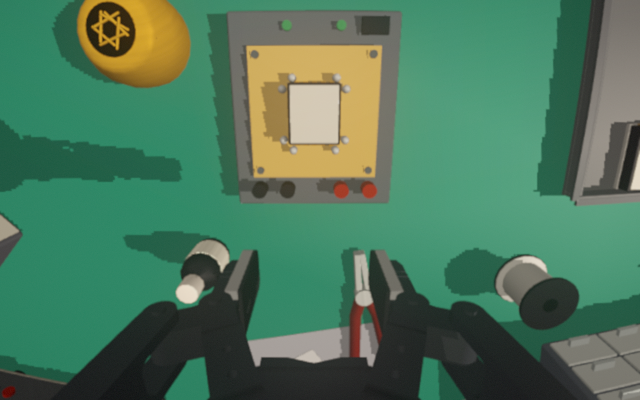

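View pics/s11.png

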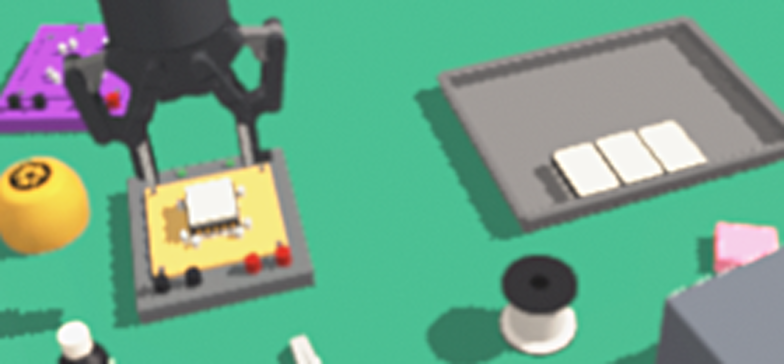

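View pics/t11.png

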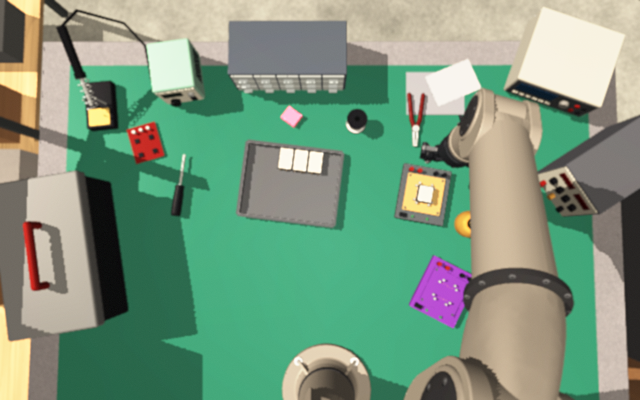

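```bash
python3 - <<'E'
from j import *
d=np.load("w11.npz"); c={k:d[k] for k in d.files}; P=cloud(c)[88:140,293:335].reshape(-1,3)
def fit(P):
    A=np.c_[P[:,:2]-P[:,:2].mean(0),np.ones(len(P))]; s=np.linalg.lstsq(A,P[:,2],rcond=None)[0]; print("slope deg",np.degrees(s[:2]).round(2),"z",s[2].round(4))
fit(P)
Q=cloud(c)[155:172,260:370].reshape(-1,3); fit(Q); Q2=np.r_[cloud(c)[50:70,255:375].reshape(-1,3),Q]; fit(Q2)
E
```

```text
slope deg [-5.03  0.93] z 0.0414
slope deg [-92.55  16.91] z 0.0225
slope deg [-0.06  0.01] z 0.0223
```

```bash
python3 - <<'E'
from j import *
d=np.load("w11.npz"); c={k:d[k] for k in d.files}; P=cloud(c)
for v in range(84,146,5): print(v,P[v,296:334:6,2].round(4), P[v,314,:2].round(4))
E
```

```text
84 [0.036  0.0368 0.0367 0.0361 0.035  0.0352 0.035 ] [ 0.4958 -0.2539]
89 [0.0398 0.0396 0.041  0.0409 0.0404 0.0398 0.0399] [ 0.4993 -0.2545]
94 [0.0396 0.0405 0.0415 0.0406 0.0406 0.0403 0.0409] [ 0.5026 -0.2551]
99 [0.0394 0.0409 0.0408 0.041  0.0408 0.0406 0.0397] [ 0.5059 -0.2557]
104 [0.0398 0.0418 0.0402 0.0402 0.0395 0.0412 0.0398] [ 0.5093 -0.2564]
109 [0.0409 0.0406 0.0405 0.0403 0.0402 0.0406 0.0401] [ 0.5127 -0.257 ]
114 [0.0402 0.0408 0.0401 0.0401 0.0411 0.0396 0.04  ] [ 0.5162 -0.2576]
119 [0.0412 0.0398 0.0408 0.0407 0.0414 0.0412 0.0395] [ 0.5196 -0.2582]
124 [0.04   0.0409 0.0398 0.0404 0.0413 0.042  0.0403] [ 0.5231 -0.2589]
129 [0.0399 0.0406 0.042  0.0412 0.0411 0.0404 0.0406] [ 0.5266 -0.2595]
134 [0.0396 0.0407 0.0388 0.0401 0.0413 0.0406 0.2707] [ 0.5302 -0.2602]
139 [0.0405 0.0401 0.0418 0.0403 0.0399 0.0392 0.0401] [ 0.5338 -0.2608]
144 [0.0355 0.0348 0.035  0.0364 0.0361 0.0365 0.0351] [ 0.538  -0.2616]
```

The pad is flat, at z ≈ 0.0405 across its whole surface. The 5° slope in the first fit came from a single bad depth reading. The robot is clear of everything, so I'm handing in.

```bash
python3 -c "
from station import bot
print(bot.hand_in())"
```

```text
the job is handed in; nothing more can be done
None
```

I slid the short module out of the row, picked it up and set it down in the test jig's nest, then let go and handed in at about 25 s of the 64 s allowed.

- **Slide:** It went 90 mm towards the near wall, leaving about 28 mm between it and the row. I pressed with 4.6–6.7 N while sliding and at most 7.7 N at first contact. These are readings from the end of each move, with noise of about ±1 N.
- **Placing:** I gripped it at 25 N and lowered it in small steps until it touched down at about 6 N.
- **Seating check:** The module's centre is within about 0.2 mm of the nest centre, with all eight pins visible around it. Its pad is level at z ≈ 40.5 mm, which is 18 mm above its height in the tray, as expected when fully down.
- **Everything else:** The three long modules measured within 1 mm of their first positions right after the slide. In the last pictures they and the bystanders I could see look undisturbed; the arm hid part of the top view.

**Checks that disagreed:**
- **Camera against gripper:** The wrist camera put the gripper's centre line about 2.5 mm off the tool axis. I aligned the module to the pins directly in the camera view instead, and it went in without catching.
- **Tilt reading:** My first tilt fit gave a false 5° slope because of one bad depth reading. The row-by-row heights showed the pad flat.
- **Arm tilt:** While turning the wrist for a second view of the jig, the last joint came close to its range limit (2.955 of 2.96). That left a 0.3–0.5° tool tilt, but the module still lies flat.

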